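# Put the carving tools back into their foam inlays

## Task

Put the four carving tools away: lay the rotary tool, the gouge, the pliers and the scraper each into the foam inlay whose cut-out has its shape, pointing the same way as the cut-out and lying flat on its floor. Set them down rather than dropping them, and leave the gourd lid and the whetstone where they are.

Things in the scene. Friction and masses are not known exactly. Their poses are not given: they have to be found in the camera images.
- rotary_tool: Pen-shaped cordless rotary engraving tool: red rounded-square body, black tail and front, tapered nose, small brass bur. 150 mm long, body 34 mm wide, 34 mm high. x points to the bur: tail end x=-55, body front +50, bur tip +95 mm. Grip across y (34 mm) at x=0. Origin: underside at the grip; z up. Lies flat.
- gouge: Palm gouge: light-wood handle, brass ferrule, thin steel blade. 145 mm long. x points to the cutting edge: thick butt (33 mm) ends at x=-45, ferrule +30, blade tip +100 mm (blade 10 mm wide, 17 mm up). Grip across y at x=0: 28 mm wide, 31 mm high. Origin: underside at the grip; z up. Lies flat.
- pliers: Small long-nose pliers, closed, flat: steel jaws, yellow handles. 150 mm long. x points to the jaw tip: handle ends x=-95, jaw tip +55 mm. Handles 47 mm wide overall, 12 mm high. Grip across y at x=0, the steel pivot block, 22 mm wide, 12 mm high (x -20 to +14). Origin: underside at the grip; z up. Lies flat.
- scraper: Scraper: green handle with black tail, steel blade widening to its edge. 155 mm long. x points to the edge: handle x=-55 to +45, 26 mm wide, 18 mm high; blade to x=+100, there 54 mm wide, 2.5 mm thick, 9 mm up. Grip the handle across y at x=0. Origin: underside at the grip; z up. Lies flat.
- inlay_rotary: Inlay for the rotary tool: fat cut-out 50 mm wide, narrowing to 24 mm at +x. Black foam 195x100x14 mm, fixed. Blue cut-out 8 mm deep, floor 6 mm above table, 8 mm clear of the tool all round; grey finger notch 40 (x) by 84 mm (y) at the home point. Origin: centre of underside; x along length, z up. Home: rotary tool's origin at x=-20.0, y=0, z=+6 mm here, its x along this x.
- inlay_gouge: Inlay for the gouge: short wide part (50-42 mm), then a long slot 28 mm wide to +x. Black foam 195x100x14 mm, fixed. Blue cut-out 8 mm deep, floor 6 mm above table, 8 mm clear of the tool all round; grey finger notch 40 (x) by 84 mm (y) at the home point. Origin: centre of underside; x along length, z up. Home: gouge's origin at x=-27.5, y=0, z=+6 mm here, its x along this x.
- inlay_pliers: Inlay for the pliers: 62 mm wide at -x, 38 mm waist, wedge to 25 mm at +x. Black foam 195x100x14 mm, fixed. Blue cut-out 8 mm deep, floor 6 mm above table, 8 mm clear of the tool all round; grey finger notch 40 (x) by 84 mm (y) at the home point. Origin: centre of underside; x along length, z up. Home: pliers's origin at x=+20.0, y=0, z=+6 mm here, its x along this x.
- inlay_scraper: Inlay for the scraper: straight part 42 mm wide, flaring to 70 mm at +x. Black foam 195x100x14 mm, fixed. Blue cut-out 8 mm deep, floor 6 mm above table, 8 mm clear of the tool all round; grey finger notch 40 (x) by 84 mm (y) at the home point. Origin: centre of underside; x along length, z up. Home: scraper's origin at x=-22.5, y=0, z=+6 mm here, its x along this x.
- gourd_lid: Turned gourd lid with a knob, brown-orange, 40 mm across, 34 mm high, standing loose between the two rows of tools and inlays. Origin: centre of its underside, z up. Not to be moved.
- whetstone: Whetstone, grey on reddish brown, 80 x 24 x 12 mm, loose between the two rows. Origin: centre of its underside; x along its length, z up. Not to be moved.
Not all that is in view belongs to the job. There is more than one size of the rotary_tool; the one meant has the size given above. Several things have the shape of the gouge; the one meant has the colours described above.

How it is judged:
At the end, for the whole second after the job is handed in: Each of the four tools rests released in its own inlay: its origin within 12 mm along x and y of its home point there and within 3 mm of the height at which it lies on the cut-out's floor, its x axis within 0.2 rad of the inlay's and pointing the same way, tilted less than 0.1 rad, at rest (x of rotary_tool in the frame of inlay_rotary between -0.032 and -0.008 m and y of rotary_tool in the frame of inlay_rotary between -0.012 and 0.012 m and z of rotary_tool in the frame of inlay_rotary between 0.003 and 0.009 m and x of inlay_rotary in the frame of rotary_tool above 0.005 m and angle between the x axis of rotary_tool and the x axis of inlay_rotary, either way round below 0.2 rad and angle between each of rotary_tool, gouge, pliers, scraper's own z axis and vertical below 0.1 rad and linear speed of each of rotary_tool, gouge, pliers, scraper below 0.02 m/s and angular speed of each of rotary_tool, gouge, pliers, scraper below 0.15 rad/s and x of gouge in the frame of inlay_gouge between -0.0395 and -0.0155 m and y of gouge in the frame of inlay_gouge between -0.012 and 0.012 m and z of gouge in the frame of inlay_gouge between 0.003 and 0.009 m and x of inlay_gouge in the frame of gouge above 0.005 m and angle between the x axis of gouge and the x axis of inlay_gouge, either way round below 0.2 rad and x of pliers in the frame of inlay_pliers between 0.008 and 0.032 m and y of pliers in the frame of inlay_pliers between -0.012 and 0.012 m and z of pliers in the frame of inlay_pliers between 0.003 and 0.009 m and x of inlay_pliers in the frame of pliers below -0.005 m and angle between the x axis of pliers and the x axis of inlay_pliers, either way round below 0.2 rad and x of scraper in the frame of inlay_scraper between -0.0345 and -0.0105 m and y of scraper in the frame of inlay_scraper between -0.012 and 0.012 m and z of scraper in the frame of inlay_scraper between 0.003 and 0.009 m and x of inlay_scraper in the frame of scraper above 0.005 m and angle between the x axis of scraper and the x axis of inlay_scraper, either way round below 0.2 rad); the robot touches nothing.
It fails at once if a tool is dropped: it falls freely faster than 0.9 m/s (more than 4 cm) ((contact force between the fingers and rotary_tool below 0.1 N and linear speed of rotary_tool above 0.9 m/s) or (contact force between the fingers and gouge below 0.1 N and linear speed of gouge above 0.9 m/s) or (contact force between the fingers and pliers below 0.1 N and linear speed of pliers above 0.9 m/s) or (contact force between the fingers and scraper below 0.1 N and linear speed of scraper above 0.9 m/s)).
It fails at once if the gourd lid is pushed more than 30 mm from its place (distance of gourd_lid from where it was at the start of the episode above 0.03 m).
It fails at once if the whetstone is pushed more than 30 mm from its place (distance of whetstone from where it was at the start of the episode above 0.03 m).
It also fails if it takes over 93 s, if anything falls off the work surface, if the arm or the gripper's body presses on something with over 40 N, if the wrist force passes 120 N, or if a joint passes its speed limit or range.

## Robot

A 6-joint arm with a two-finger parallel gripper is mounted at the origin on the work surface. World frame = base frame: x ahead of the robot, y to its left, z up, the work surface at z = 0. Lengths are in m, angles in rad, forces in N, time in s.
With the tool pointing down it reaches from about 0.375 to 0.9 m from the base axis. Payload 3.1 kg.
Tool frame: the origin (TCP) lies at the very end of the fingers, on their centre line; the grasp point (between the pads) lies 19 mm behind it; z points along the fingers, y is the line along which they close (so a half turn about z gives the same grasp; the last joint's range is limited). The gripper opens to 85 mm and grips with 20 to 120 N. Pads are 22 mm wide; open, the fingers measure 114 mm over their backs; the gripper's body (76 mm by 85 mm) begins 54 mm behind the grasp point. The pads swing forward as they close: fully open they stand 13 mm farther back than shut.
Start: joints at [-1.431, 0.527, 1.433, -0, 1.181, -0.178], TCP at [0.196, -0.593, 0.231] pointing down, gripper open.
Joint ranges: [-3.08, 3.08], [-0.75, 2.2], [0.22, 2.44], [-1.43, 4.57], [0, 2.65], [-2.85, 2.85]. Speed limits (rad/s): [2.79, 2.79, 3.14, 3.14, 3.14, 3.14].

## Interface

Orientations are given as a unit quaternion [x, y, z, w].
In Python, from station import sense, snapshot, camera_params, sign_off gives the robot as it stands.
- The arm moves only by the shell command python3 -m handwheel 'ROWS' [OPENING] [FORCE]. ROWS is JSON, a list that holds one entry, the list of rows, each a list of 4 numbers: the shift along the tool's x, y, z in units of 25 mm (1.0 is 25 mm), then the turn about the tool's z in units of 6 degrees (1.0 is 6 degrees). A call has 1 to 20 rows; each row shifts and turns the commanded pose from where the row before left it, along the tool's axes as they then stand; what a row does not reach is not made up. A row lasts 1/8 s, in which the tool goes at most 62.5 mm and 10.7 degrees, less where a joint would pass 70% of its speed; a pose out of reach is approached as far as the arm can. A call is refused whole if a number of a shift passes 1 or a number of a turn 1, either way. A call with a gripper value outside its range is refused whole. OPENING is the finger opening in mm, from 0 to 85.4, set as the call begins (- or left out, the last holds). The fingers move at their own pace and stop on an object; FORCE is the grip in N (left out, the last holds). Time passes only in rows, so rows that do not move let the fingers close. It gives the time, the measured TCP pose, the force, the opening and the grip force at its end, in the units of the state.
- sense(): the state, without advancing time (a new reading comes with each control period).
- snapshot(name): name is "scene" or "top"; returns (picture, depth): 384x512x3 uint8, red, green, blue; 384x512 float32, m along the optical axis (not along the pixel's ray), 0 where there is no reading.
- camera_params(name): a dict with "mtx" (3x3 intrinsics, pixels), "D" ([k1, k2, p1, p2, k3] as OpenCV has them; the pictures are not rectified), "extrinsics" (4x4, takes a point from camera to world coordinates). Camera axes: x right, y up, looking along -z (the intrinsics and any distortion apply to the point x, -y, -z); pixel columns grow to the right and rows downward; lengths in m; the calibration is good to about 2 mm. A picture is of the moment at which its call begins. camera_params takes no time and is no camera call.
- sign_off(): hands the job in; it is judged then, once.
The state is a dict: "t": time; "q": joint angles; "qd": joint speeds; "tau": joint torques, N m; "tcp_pos": TCP position; "tool_rot": TCP orientation; "force": force on the tool from outside, world axes, zero at the start; "ft_torque": the same for the moment, N m; "finger_gap": opening from 0.0 (shut) to 1.0 (fully open); "gripper_force": force on a finger pad.
Only numpy, scipy, OpenCV 4.12 (cv2) and the standard library are available. Lean on these libraries where they do the work, as an engineer would, in place of code of your own. Each camera call takes 0.05 s, during which the arm holds its last target. There are 200 camera calls.

## Working session

There is one attempt and no reset: what is moved stays moved. The work goes in short steps, Python scripts to look and compute and a shell command to move; the robot and the scene stay as the last step left them, time stands still between calls to the robot, and variables do not carry over. Pictures are saved under pics/ and viewed, at most 14 in all, crops included, and the job is handed in when it is done.

```bash
mkdir -p pics; ls; cat > h.py <<'E'
import numpy as np, cv2
from station import sense, snapshot, camera_params, sign_off
def save(n):
    im,d=snapshot(n); np.savez(f'{n}.npz',im=im,d=d); return im,d
def load(n):
    z=np.load(f'{n}.npz'); return z['im'],z['d']
def ray(n,px):
    c=camera_params(n); K=np.array(c['mtx'],float);D=np.array(c['D'],float);E=np.array(c['extrinsics'],float)
    p=cv2.undistortPoints(np.array(px,float).reshape(-1,1,2),K,D).reshape(-1,2)
    v=np.c_[p[:,0],-p[:,1],-np.ones(len(p))]
    return E[:3,3], v@E[:3,:3].T
def atz(n,px,z):
    o,v=ray(n,px); s=(np.asarray(z)-o[2])/v[:,2]; return o+v*s[:,None]
def world(n,px,d):
    o,v=ray(n,px); z=np.array([d[int(round(y)),int(round(x))] for x,y in np.reshape(px,(-1,2))]); return o+v*z[:,None]
E
python3 - <<'E'
from h import *
for n in('scene','top'):
    im,d=save(n); cv2.imwrite(f'pics/{n}0.png',cv2.resize(im[:,:,::-1],(800,600),interpolation=cv2.INTER_CUBIC))
    print(n,{k:np.round(v,3).tolist() for k,v in camera_params(n).items()})
print(sense())
E
```

```text
pics
scene {'mtx': [[363.334, 0.0, 256.137], [0.0, 363.334, 189.231], [0.0, 0.0, 1.0]], 'D': [0.011, 0.0, 0.0, 0.0, 0.0], 'extrinsics': [[0.391, -0.652, 0.649, 1.065], [0.92, 0.293, -0.26, -0.222], [-0.02, 0.699, 0.715, 0.756], [0.0, 0.0, 0.0, 1.0]]}
top {'mtx': [[404.61, 0.0, 251.831], [0.0, 404.61, 191.064], [0.0, 0.0, 1.0]], 'D': [-0.139, 0.0, 0.0, 0.0, 0.0], 'extrinsics': [[-0.027, 0.994, -0.106, 0.309], [-1.0, -0.026, 0.009, 0.052], [0.007, 0.107, 0.994, 1.116], [0.0, 0.0, 0.0, 1.0]]}
{'t': 0.1, 'q': array([-1.43047603e+00,  5.28386911e-01,  1.43377565e+00,  2.03702148e-05,
        1.18140521e+00, -1.78516358e-01]), 'qd': array([ 0.00099482, -0.00319978, -0.00214676, -0.00032053, -0.00078522,
        0.00052789]), 'tau': array([-2.66986365e-05, -4.43304992e+01, -1.78585768e+01, -2.80014692e-04,
        3.85096107e-03, -9.67618348e-06]), 'tcp_pos': array([ 0.19584585, -0.59284414,  0.23042258]), 'tool_rot': array([ 9.87319921e-01,  1.58740034e-01,  2.82763751e-05, -9.87197857e-04]), 'force': array([-0.04498194, -0.50021315, -0.07524953]), 'ft_torque': array([ 0.02327156,  0.00490292, -0.03274224]), 'gripper_force': 0.0, 'finger_gap': 0.9955205458968703}
```

View pics/top0.png

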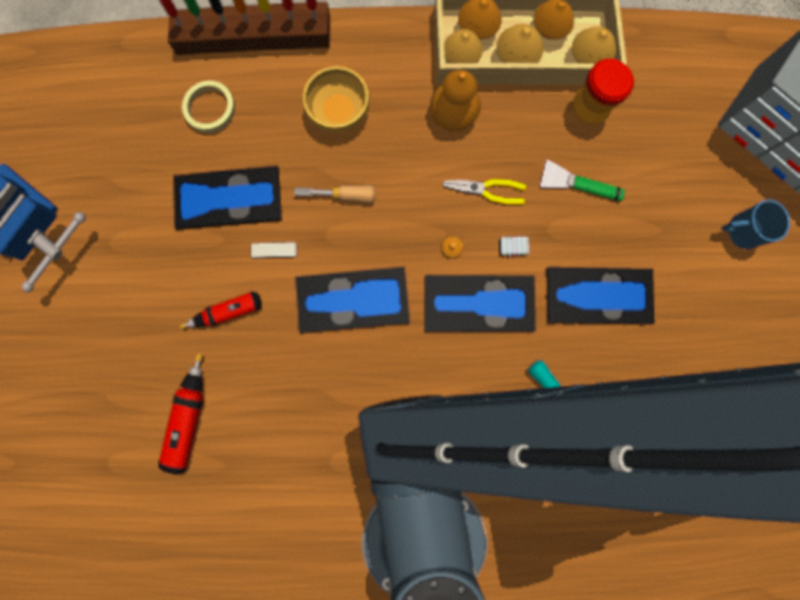

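View pics/scene0.png

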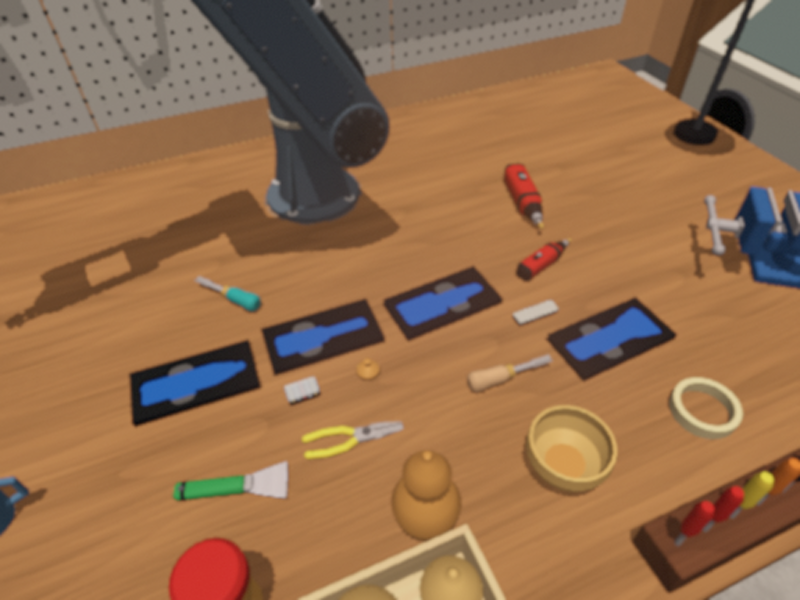

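The top view (800 px wide) shows these:

- **Rotary tools:** small one at (222,312), about 83 px or 150 mm; large one at (180,420), about 116 px or 210 mm. The small one fits.
- **Gouge shapes:** wood, brass and steel at (335,193), teal at (545,375). The wooden one fits.
- **Inlays:** scraper (228,197), pliers (352,299), gouge (480,303), rotary (600,296). All have +x to the left.

Next I confirm these in one crop and measure.

```bash
cat >> h.py <<'E'
def cloud(n,im,d):
    u,v=np.meshgrid(np.arange(512),np.arange(384)); px=np.c_[u.ravel(),v.ravel()]
    o,r=ray(n,px); P=(o+r*d.ravel()[:,None]).reshape(384,512,3); P[d==0]=np.nan; return P
E
python3 - <<'E'
from h import *
im,d=load('top'); P=cloud('top',im,d)
f=0.64
box={'rot':(110,180,180,222),'gouge':(183,112,248,136),'pliers':(278,108,342,136),'scraper':(342,98,406,134),
'iscr':(108,104,184,150),'ipli':(184,168,266,216),'igou':(268,172,346,216),'irot':(346,168,424,210),'lid':(280,148,300,168),'stone':(158,152,192,168),'white':(318,148,342,166)}
hsv=cv2.cvtColor(im,cv2.COLOR_RGB2HSV)
ok=(P[:,:,0]>.3)&(P[:,:,0]<.9)
print('table z',np.nanmedian(P[150:165,200:270,2]))
for k,(a,b,c,e) in box.items():
    Q=P[b:e,a:c]; h=hsv[b:e,a:c]
    if k[0]=='i' and k!='iscr' or k=='iscr':
        m=(h[:,:,2]<70).astype(np.uint8); full=(h[:,:,2]<70)|((h[:,:,0]>95)&(h[:,:,0]<125)&(h[:,:,1]>120))
        v,u=np.nonzero(full); W=atz('top',np.c_[u+a,v+b],.014)
        r=cv2.minAreaRect(W[:,:2].astype(np.float32)*1000); 
        bl=(h[:,:,0]>95)&(h[:,:,0]<125)&(h[:,:,1]>120); v,u=np.nonzero(bl); B=atz('top',np.c_[u+a,v+b],.006)
        print(k,'rect',np.round(r[0],1),np.round(r[1],1),round(r[2],1),'z med',np.round(np.nanmedian(Q[m>0][:,2])*1000,1),'blue z',np.round(np.nanmedian(Q[bl][:,2])*1000,1),'blue mean',np.round(B.mean(0)*1000,1))
    else:
        m=Q[:,:,2]>.005; W=Q[m]
        r=cv2.minAreaRect(W[:,:2].astype(np.float32)*1000)
        print(k,m.sum(),np.round(r[0],1),np.round(r[1],1),round(r[2],1),'zmax',np.round(np.percentile(W[:,2],98)*1000,1))
A=im[170:310,90:185]; B=im[100:245,175:365]
A=cv2.resize(A,(380,560),interpolation=cv2.INTER_CUBIC);B=cv2.resize(B,(400,305),interpolation=cv2.INTER_CUBIC)
C=np.zeros((560,790,3),np.uint8);C[:,:380]=A;C[:305,385:785]=B
cv2.imwrite('pics/conf.png',C[:,:,::-1])
E
```

```text
table z 0.0008208600924379805
rot 601 [405.5 343.8] [178.5 108. ] 89.6 zmax 38.5
gouge 383 [625.3 140.1] [174.5  64.1] 85.0 zmax 35.4
pliers 444 [ 621.3 -127.8] [181.   77.8] 88.2 zmax 16.7
scraper 625 [ 637.6 -320.8] [181.4 105. ] 89.2 zmax 22.2
iscr rect [618.7 339.2] [100.9 192.4] 3.0 z med 14.2 blue z 7.6 blue mean [621.8 350.4   6. ]
ipli rect [427.1 115.6] [ 96.5 188.6] 3.6 z med 14.8 blue z 7.8 blue mean [429.8 102.7   6. ]
igou rect [ 415.2 -108.7] [191.6  94.3] 88.4 z med 14.9 blue z 7.9 blue mean [ 416.3 -119.6    6. ]
irot rect [ 423.2 -326.9] [194.5  98.5] 87.3 z med 15.1 blue z 8.1 blue mean [ 424.8 -336.4    6. ]
lid 161 [520.3 -67.1] [53.8 53. ] 1.0 zmax 34.7
stone 266 [521.4 257. ] [96.9 33.9] 82.0 zmax 16.6
white 230 [ 521.2 -178.4] [62.7 50.2] 83.6 zmax 22.6
```

View pics/conf.png

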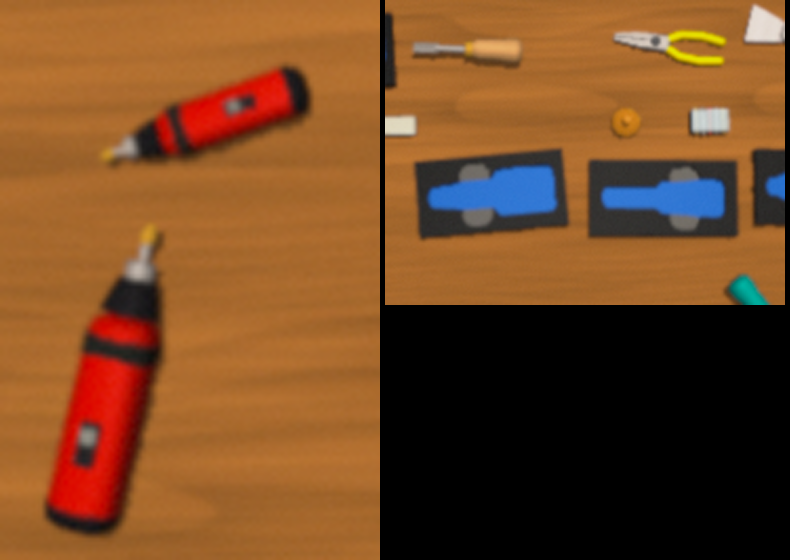

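The crop confirms the choice. The small red rotary tool has its bur at crop (105,155) and its tail at (303,90). The wooden gouge is at (414–521,50), and the teal one doesn't match. The depth masks bleed at the edges, so I will read the endpoints from an enlarged crop.

```bash
python3 - <<'E'
from h import *
im,d=load('top'); C=np.zeros((600,800,3),np.uint8)
for (a,b,c,e),(x,y) in {(183,112,249,137):(0,0),(278,108,344,137):(0,160),(342,98,408,134):(0,340),(112,182,172,214):(400,0)}.items():
    k=cv2.resize(im[b:e,a:c],None,fx=6,fy=6,interpolation=cv2.INTER_CUBIC); k=k[:,:800-x]; C[y:y+k.shape[0],x:x+k.shape[1]]=k
cv2.imwrite('pics/tools.png',C[:,:,::-1])
E
```

```text
(no output)
```

View pics/tools.png

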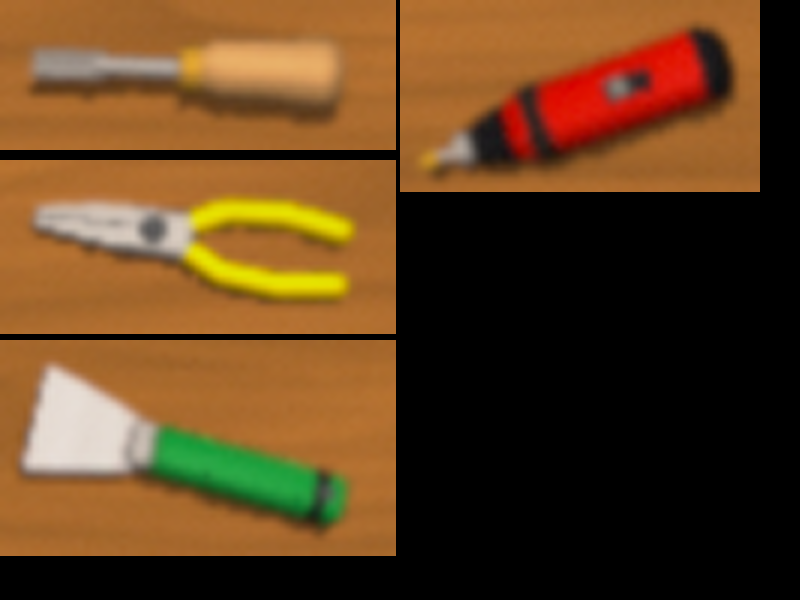

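```bash
cat >> h.py <<'E'
def rc(g,rot):
    from scipy.spatial.transform import Rotation as R
    return R.from_quat(rot).as_matrix()
E
python3 - <<'E'
from h import *
off={'gouge':(183,112),'pliers':(278,108),'scraper':(342,98),'rot':(112,182)}
pts={'gouge':((33,68),(340,73),.017,.016,100,-45),'pliers':((35,57),(349,98),.008,.010,55,-95),'scraper':((36,78),(345,160),.009,.010,100,-55),'rot':((25,160),(330,66),.017,.017,95,-55)}
for k,(t,b,zt,zb,xt,xb) in pts.items():
    o=np.array(off[k]); f=lambda c:(np.array(c)+.5)/6-.5+o
    T=atz('top',[f(t)],zt)[0]; B=atz('top',[f(b)],zb)[0]; v=(T-B)[:2]; L=np.hypot(*v)
    org=B[:2]+v*(-xb)/(xt-xb)
    print(k,'len',round(L*1000,1),'expected',xt-xb,'origin',np.round(org*1000,1),'yaw',round(np.degrees(np.arctan2(v[1],v[0])),1))
homes={'scr':((618.7,339.2),93.0,-22.5),'pli':((427.1,115.6),93.6,20),'gou':((415.2,-108.7),88.4,-27.5),'rot':((423.2,-326.9),87.3,-20)}
for k,(c,a,x) in homes.items():
    a_=np.radians(a); print('home',k,np.round(np.array(c)+x*np.array([np.cos(a_),np.sin(a_)]),1),a)
from scipy.spatial.transform import Rotation as R
print(R.from_quat(sense()['tool_rot']).as_matrix().round(3))
E
```

```text
gouge len 143.4 expected 145 origin [618.7 116.6] yaw 87.5
pliers len 149.6 expected 150 origin [ 626.9 -107.2] yaw 81.1
scraper len 154.5 expected 155 origin [ 624.2 -333.6] yaw 74.2
rot len 148.1 expected 150 origin [413.8 328.3] yaw 105.6
home scr [619.9 316.7] 93.0
home pli [425.8 135.6] 93.6
home gou [ 414.4 -136.2] 88.4
home rot [ 422.3 -346.9] 87.3
[[ 0.95   0.313 -0.   ]
 [ 0.313 -0.95   0.002]
 [ 0.    -0.002 -1.   ]]
```

```bash
cat >> h.py <<'E'
def plan(x,y,z,yaw):
    "units: turn first, then x,y,z in the turned tool frame (mm, deg in)"
    from scipy.spatial.transform import Rotation as R
    s=sense(); X=R.from_quat(s['tool_rot']).as_matrix()[:,0]; y0=np.degrees(np.arctan2(X[1],X[0]))
    a=np.radians(yaw); d=np.array([x,y,z])-s['tcp_pos']*1000
    u=np.array([d[0]*np.cos(a)+d[1]*np.sin(a), d[0]*np.sin(a)-d[1]*np.cos(a), -d[2]])/25
    print('t',round(s['t'],2),'at',np.round(s['tcp_pos']*1000,1),round(y0,1),'turn',round((y0-yaw)/6,2),'xyz',u.round(2),'F',s['force'].round(1),'gap',round(s['finger_gap']*85.4,1),round(s['gripper_force'],1))
E
python3 - <<'E'
from h import *
print(atz('top',[(316.8,193.9),(342*.64,300*.64),(238*.64,195*.64),(608*.64,293*.64)],.006).round(4))
plan(624,-334,110,74.2)
E
```

```text
[[ 0.4151 -0.1378  0.006 ]
 [ 0.4274  0.1329  0.006 ]
 [ 0.6242  0.3194  0.006 ]
 [ 0.4277 -0.3447  0.006 ]]
t 0.1 at [ 195.8 -592.8  230.4] 18.3 turn -9.32 xyz [14.63 13.66  4.82] F [-0.  -0.5 -0.1] gap 85.0 0.0
```

```bash
python3 -m handwheel '[[[0,0,0.3,-1],[0,0,0.3,-1],[0,0,0.3,-1],[0,0,0.3,-1],[0,0,0.3,-1],[0,0,0.3,-1],[0,0,0.3,-1],[0,0,0.3,-1],[0,0,0.3,-1],[0,0,0.3,-0.32]]]' 60 60
python3 -m handwheel '[[[0.9,0.85,0,0],[0.9,0.85,0,0],[0.9,0.85,0,0],[0.9,0.85,0,0],[0.9,0.85,0,0],[0.9,0.85,0,0],[0.9,0.85,0,0],[0.9,0.85,0,0],[0.9,0.85,0,0],[0.9,0.85,0,0],[0.9,0.85,0,0],[0.9,0.85,0,0],[0.9,0.85,0,0],[0.9,0.85,0,0],[0.9,0.85,0.5,0],[0.9,0.85,0.5,0],[0,0,0.5,0],[0,0,0,0]]]'
python3 -c "
from h import *
plan(624,-334,7,74.2)"
```

```text
t: 1.35
tcp_pos: [0.1959, -0.5932, 0.1556]
tool_rot: [0.797, 0.603, 0.0, -0.0]
force: [-0.3, 0.3, -0.8]
finger_gap: 0.701
gripper_force: 0.0
t: 3.6
tcp_pos: [0.6197, -0.3392, 0.1169]
tool_rot: [0.798, 0.603, -0.001, -0.002]
force: [-0.6, -0.2, 0.2]
finger_gap: 0.702
gripper_force: 0.0
t 3.6 at [ 619.7 -339.2  116.9] 74.2 turn -0.0 xyz [0.25 0.11 4.4 ] F [-0.6 -0.2  0.2] gap 60.0 0.0
```

```bash
python3 -m handwheel '[[[0.25,0.1,0.8,0],[0,0,0.9,0],[0,0,0.9,0],[0,0,0.9,0],[0,0,0.5,0],[0,0,0.3,0],[0,0,0.1,0],[0,0,0,0]]]'
python3 -m handwheel '[[[0,0,0,0],[0,0,0,0],[0,0,0,0],[0,0,0,0],[0,0,0,0],[0,0,0,0]]]' 0 60
python3 -c "
from h import *
plan(624,-334,110,74.2)
im,d=save('scene');cv2.imwrite('pics/g1.png',cv2.resize(im[200:360,60:280],None,fx=3,fy=3)[:,:,::-1])"
```

```text
t: 4.6
tcp_pos: [0.6257, -0.3347, 0.0093]
tool_rot: [0.798, 0.603, 0.0, 0.001]
force: [0.1, 0.3, -1.2]
finger_gap: 0.699
gripper_force: 0.0
t: 5.35
tcp_pos: [0.6256, -0.3347, 0.0098]
tool_rot: [0.798, 0.603, 0.0, 0.001]
force: [-1.2, 0.9, 6.1]
finger_gap: 0.277
gripper_force: 61.0
t 5.35 at [ 625.6 -334.7    9.8] 74.2 turn -0.0 xyz [ 0.01 -0.07 -4.01] F [-1.2  0.9  6.1] gap 23.7 61.0
```

View pics/g1.png

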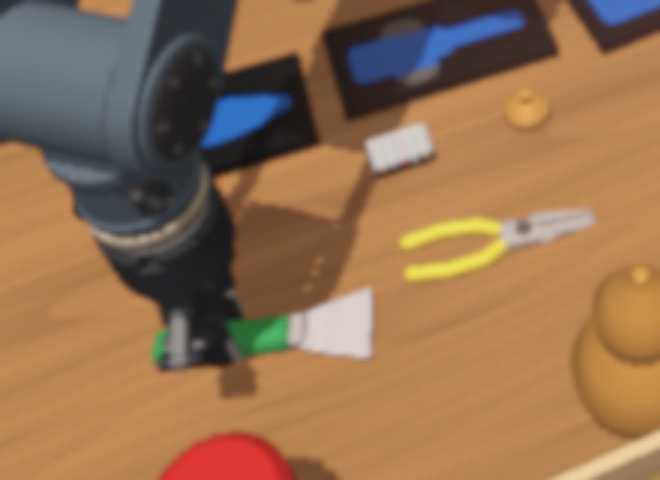

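The gripper holds the green handle near its grip point, with the opening at 23.7 mm and 61 N. Now I lift and carry it.

```bash
python3 -m handwheel '[[[0,0,-0.4,0],[0,0,-0.7,0],[0,0,-0.9,0],[0,0,-0.9,-0.7],[0,0,-0.3,-0.8],[0,0,0,-0.8],[0,0,0,-0.83],[0,0,0,0]]]'
python3 -c "
from h import *
plan(620,317,90,93)"
```

```text
t: 6.4
tcp_pos: [0.6257, -0.3347, 0.0904]
tool_rot: [0.689, 0.725, 0.0, 0.001]
force: [-0.3, -0.1, -1.3]
finger_gap: 0.279
gripper_force: 60.2
t 6.4 at [ 625.7 -334.7   90.4] 92.9 turn -0.02 xyz [2.604e+01 1.140e+00 2.000e-02] F [-0.3 -0.1 -1.3] gap 23.8 60.2
```

```bash
python3 -m handwheel '[[[0.5,0.1,0,0],[1,0.1,0,0],[1,0.1,0,0],[1,0.1,0,0],[1,0.1,0,0],[1,0.1,0,0],[1,0.1,0,0],[1,0.1,0,0],[1,0.1,0,0],[1,0.1,0,0],[1,0.1,0,0],[1,0.04,0,0],[1,0,0,0],[1,0,0,0],[1,0,0,0],[1,0,0,0],[1,0,0,0],[1,0,0,0],[1,0,0,0],[1,0,0,0]]]'
python3 -m handwheel '[[[1,0,0,0],[1,0,0,0],[1,0,0,0],[1,0,0,0],[1,0,0,0],[0.5,0,0,0],[0,0,0,0],[0,0,0,0]]]'
python3 -c "
from h import *
plan(620,317,17,93)"
```

```text
t: 8.9
tcp_pos: [0.6282, 0.1555, 0.0888]
tool_rot: [0.689, 0.725, 0.0, 0.0]
force: [-0.1, 0.3, -1.5]
finger_gap: 0.283
gripper_force: 60.2
t: 9.9
tcp_pos: [0.6214, 0.2905, 0.0887]
tool_rot: [0.689, 0.725, -0.0, 0.0]
force: [0.3, -0.7, -1.9]
finger_gap: 0.281
gripper_force: 60.2
t 9.9 at [621.4 290.5  88.7] 92.9 turn -0.01 xyz [ 1.06 -0.    2.87] F [ 0.3 -0.7 -1.9] gap 24.0 60.2
```

```bash
python3 -m handwheel '[[[0.6,0,0,0],[0.46,0,0.4,0],[0,0,0.8,0],[0,0,0.8,0],[0,0,0.4,0],[0,0,0.2,0],[0,0,0,0]]]'
python3 -c "
from h import *
plan(620,317,16,93)
im,d=save('scene');cv2.imwrite('pics/p1.png',cv2.resize(im[170:260,310:460],None,fx=4,fy=4)[:,:,::-1])"
```

```text
t: 10.78
tcp_pos: [0.6201, 0.3174, 0.0235]
tool_rot: [0.689, 0.725, -0.0, -0.0]
force: [-0.4, 0.1, -1.0]
finger_gap: 0.282
gripper_force: 60.2
t 10.78 at [620.1 317.4  23.5] 92.9 turn -0.01 xyz [-0.02 -0.    0.3 ] F [-0.4  0.1 -1. ] gap 24.1 60.2
```

View pics/p1.png

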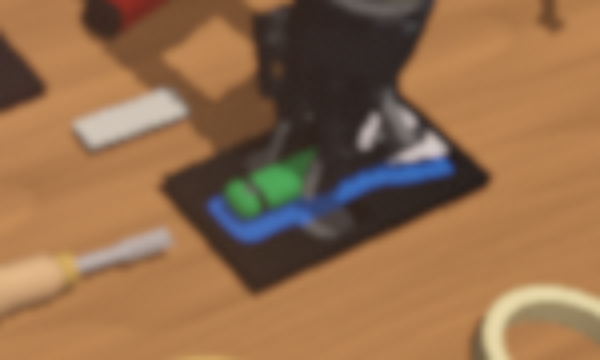

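The scraper hangs over its cut-out, aligned at crop (230–450,150–240). I lower and release it.

```bash
python3 -m handwheel '[[[0,0,0.2,0],[0,0,0.12,0],[0,0,0,0]]]'
python3 -m handwheel '[[[0,0,0,0],[0,0,0,0],[0,0,0,0]]]' 44
python3 -m handwheel '[[[0,0,-0.4,0],[0,0,-0.8,0],[0,0,-1,0],[0,0,-1,0],[0,0,0,0]]]'
python3 -c "
from h import *
plan(619,117,80,87.5)
im,d=save('scene');cv2.imwrite('pics/p2.png',cv2.resize(im[170:260,310:460],None,fx=4,fy=4)[:,:,::-1])"
```

```text
t: 11.2
tcp_pos: [0.6201, 0.3177, 0.0159]
tool_rot: [0.689, 0.725, 0.0, 0.0]
force: [-0.2, 0.3, -0.7]
finger_gap: 0.282
gripper_force: 60.2
t: 11.58
tcp_pos: [0.6201, 0.3177, 0.016]
tool_rot: [0.689, 0.725, 0.0, 0.0]
force: [-0.2, -1.4, 0.9]
finger_gap: 0.515
gripper_force: 0.0
t: 12.2
tcp_pos: [0.6224, 0.3185, 0.0999]
tool_rot: [0.689, 0.725, 0.003, 0.002]
force: [-0.7, -0.2, -0.6]
finger_gap: 0.513
gripper_force: 0.0
t 12.2 at [622.4 318.5  99.9] 93.0 turn 0.91 xyz [-8.06  0.22  0.8 ] F [-0.7 -0.2 -0.6] gap 43.8 0.0
```

View pics/p2.png

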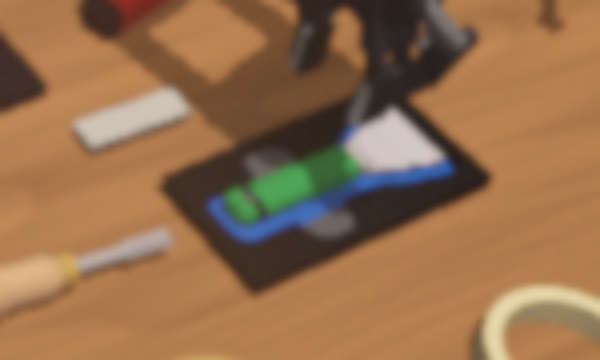

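The scraper lies flat in its cut-out, green handle and blade both inside. Next is the gouge.

```bash
python3 -m handwheel '[[[-0.5,0,0,0.5],[-1,0,0,0.41],[-1,0.1,0,0],[-1,0.1,0,0],[-1,0,0.2,0],[-1,0,0.2,0],[-1,0,0.2,0],[-1,0,0.2,0],[-0.5,0,0,0],[0,0,0,0],[0,0,0,0]]]' 60
python3 -c "
from h import *
plan(619,117,5,87.5)"
```

```text
t: 13.62
tcp_pos: [0.6188, 0.1179, 0.076]
tool_rot: [0.722, 0.692, 0.0, 0.0]
force: [-0.6, -0.2, 0.3]
finger_gap: 0.703
gripper_force: 0.0
t 13.62 at [618.8 117.9  76. ] 87.5 turn 0.0 xyz [-0.04  0.01  2.84] F [-0.6 -0.2  0.3] gap 60.1 0.0
```

```bash
python3 -m handwheel '[[[0,0,0.5,0],[0,0,0.9,0],[0,0,0.8,0],[0,0,0.4,0],[0,0,0.2,0],[0,0,0.04,0],[0,0,0,0]]]'
python3 -m handwheel '[[[0,0,0,0],[0,0,0,0],[0,0,0,0],[0,0,0,0],[0,0,0,0],[0,0,0,0]]]' 0 60
python3 -c "
from h import *
plan(414.4,-136.2,90,88.4)
im,d=save('scene');cv2.imwrite('pics/g2.png',cv2.resize(im[180:270,260:410],None,fx=4,fy=4)[:,:,::-1])"
```

```text
t: 14.5
tcp_pos: [0.619, 0.1176, 0.0053]
tool_rot: [0.722, 0.692, 0.0, 0.0]
force: [0.3, 0.1, -0.3]
finger_gap: 0.703
gripper_force: 0.0
t: 15.25
tcp_pos: [0.6192, 0.1176, 0.0056]
tool_rot: [0.722, 0.692, 0.001, 0.001]
force: [-0.6, -0.6, 5.1]
finger_gap: 0.313
gripper_force: 59.8
t 15.25 at [619.2 117.6   5.6] 87.5 turn -0.15 xyz [-10.38  -7.91  -3.38] F [-0.6 -0.6  5.1] gap 26.7 59.8
```

View pics/g2.png

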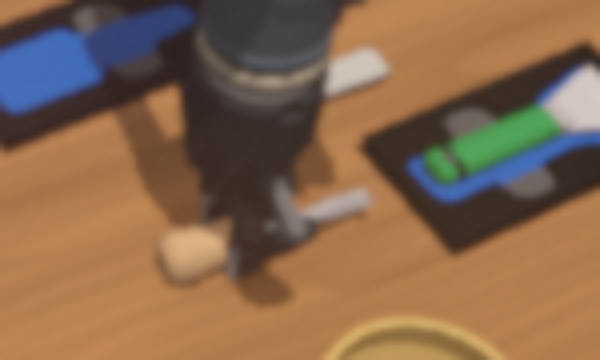

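The gouge is held at its handle. Its butt shows at crop (195,250) and its blade at (340,205).

```bash
python3 -m handwheel '[[[0,0,-0.4,0],[0,0,-0.8,0],[0,0,-0.9,-0.15],[0,0,-0.9,0],[-0.3,-0.2,-0.4,0],[-0.8,-0.6,0,0],[-0.9,-0.7,0,0],[-0.9,-0.7,0,0],[-0.9,-0.7,0,0],[-0.9,-0.7,0,0],[-0.9,-0.7,0,0],[-0.9,-0.7,0,0],[-0.9,-0.7,0,0],[-0.9,-0.7,0,0],[-0.9,-0.7,0,0],[-0.9,-0.7,0,0],[-0.28,-0.11,0,0],[0,0,0,0],[0,0,0,0]]]'
python3 -c "
from h import *
plan(414.8,-136.2,19,88.4)"
```

```text
t: 17.68
tcp_pos: [0.4141, -0.1359, 0.0899]
tool_rot: [0.717, 0.697, 0.0, 0.0]
force: [-1.5, 0.1, -0.8]
finger_gap: 0.316
gripper_force: 59.2
t 17.68 at [ 414.1 -135.9   89.9] 88.4 turn 0.01 xyz [-0.01  0.03  2.84] F [-1.5  0.1 -0.8] gap 27.0 59.2
```

```bash
python3 -m handwheel '[[[0,0,0.5,0],[0,0.03,0.9,0],[0,0,0.8,0],[0,0,0.4,0],[0,0,0.3,0],[0,0,0.17,0],[0,0,0.05,0],[0,0,0,0]]]'
python3 -c "
from h import *
plan(414.8,-136.2,11.6,88.4)"
python3 -m handwheel '[[[0,0,0,0],[0,0,0,0],[0,0,0,0]]]' 46
python3 -m handwheel '[[[0,0,-0.4,0],[0,0,-0.8,0],[0,0,-1,0],[0,0,-1,0],[0,0,-0.3,0],[0,0,0,0]]]'
python3 -c "
from h import *
plan(627,-107,80,81.1)
im,d=save('scene');cv2.imwrite('pics/p3.png',cv2.resize(im[170:270,130:280],None,fx=4,fy=4)[:,:,::-1])"
```

```text
t: 18.68
tcp_pos: [0.4146, -0.1364, 0.0121]
tool_rot: [0.717, 0.697, 0.0, 0.0]
force: [-0.2, -0.1, -1.3]
finger_gap: 0.309
gripper_force: 59.2
t 18.68 at [ 414.6 -136.4   12.1] 88.4 turn 0.0 xyz [0.01 0.01 0.02] F [-0.2 -0.1 -1.3] gap 26.4 59.2
t: 19.05
tcp_pos: [0.4145, -0.1364, 0.012]
tool_rot: [0.717, 0.697, 0.0, 0.0]
force: [0.3, 0.3, -0.5]
finger_gap: 0.536
gripper_force: 0.0
t: 19.8
tcp_pos: [0.4146, -0.1364, 0.0998]
tool_rot: [0.717, 0.697, 0.0, 0.001]
force: [-0.9, 0.4, -0.5]
finger_gap: 0.541
gripper_force: 0.0
t 19.8 at [ 414.6 -136.4   99.8] 88.4 turn 1.22 xyz [2.48 8.21 0.79] F [-0.9  0.4 -0.5] gap 46.2 0.0
```

View pics/p3.png

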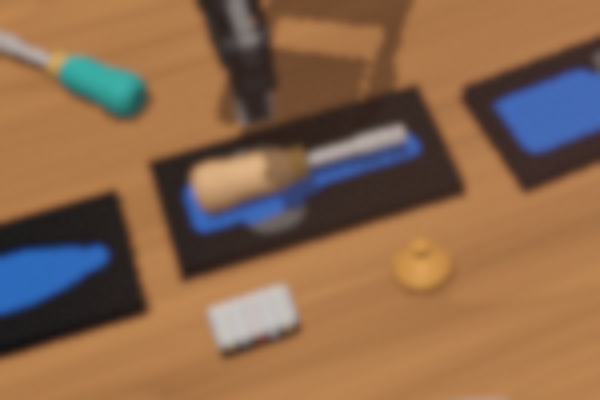

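The gouge rests in its inlay. I will check it from the top camera once the arm is clear. Next are the pliers.

```bash
python3 -m handwheel '[[[0,0.3,0,0.6],[0,0.3,0,0.62],[0.27,0.8,0,0],[0.27,0.8,0,0],[0.27,0.8,0,0],[0.27,0.8,0,0],[0.27,0.8,0.2,0],[0.27,0.8,0.2,0],[0.27,0.8,0.2,0],[0.27,0.8,0.2,0],[0.27,0.8,0,0],[0,0.4,0,0],[0,0,0,0],[0,0,0,0]]]' 46
python3 -c "
from h import *
plan(627,-107,4,81.1)
im,d=save('top');cv2.imwrite('pics/t2.png',cv2.resize(im[165:220,260:350],None,fx=8,fy=8,interpolation=cv2.INTER_CUBIC)[:,:,::-1])"
```

```text
t: 21.6
tcp_pos: [0.6253, -0.1066, 0.0788]
tool_rot: [0.76, 0.65, -0.001, -0.001]
force: [-0.1, -0.1, -0.1]
finger_gap: 0.539
gripper_force: 0.0
t 21.6 at [ 625.3 -106.6   78.8] 81.1 turn -0.01 xyz [-0.01  0.07  2.99] F [-0.1 -0.1 -0.1] gap 46.0 0.0
```

View pics/t2.png

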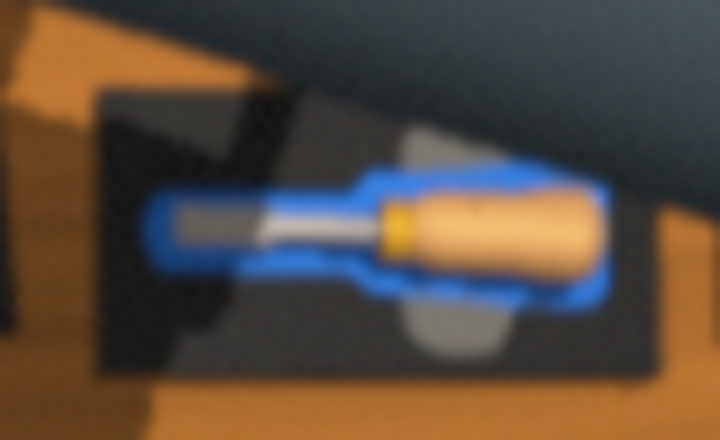

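The top view shows the gouge within its cut-out, with its butt at crop (600,230) and its tip at (172,225). It is seated. Now I grasp the pliers.

```bash
python3 -m handwheel '[[[0,0.07,0.5,0],[0,0,0.9,0],[0,0,0.8,0],[0,0,0.5,0],[0,0,0.2,0],[0,0,0.07,0],[0,0,0,0]]]'
python3 -m handwheel '[[[0,0,0,0],[0,0,0,0],[0,0,0,0],[0,0,0,0],[0,0,0,0]]]' 0 60
python3 -c "
from h import *
plan(627,-107,4,81.1)"
python3 -m handwheel '[[[0,0,-0.4,0],[0,0,-0.8,0],[0,0,-0.9,0],[0,0,-0.9,-0.6],[0,0,-0.4,-0.7],[0,0,0,-0.78],[0,0,0,0]]]'
python3 -c "
from h import *
plan(425.8,135.6,90,93.6)
im,d=save('scene');cv2.imwrite('pics/g3.png',cv2.resize(im[180:330,150:300],None,fx=4,fy=4)[:,:,::-1])"
```

```text
t: 22.52
tcp_pos: [0.6287, -0.107, 0.0055]
tool_rot: [0.76, 0.65, 0.0, 0.0]
force: [-0.4, 0.1, -0.1]
finger_gap: 0.541
gripper_force: 0.0
t: 23.15
tcp_pos: [0.6288, -0.107, 0.006]
tool_rot: [0.76, 0.65, 0.0, 0.001]
force: [-0.2, 0.7, 5.1]
finger_gap: 0.227
gripper_force: 59.3
t 23.15 at [ 628.8 -107.     6. ] 81.1 turn -0.0 xyz [-0.01 -0.07  0.08] F [-0.2  0.7  5.1] gap 19.4 59.3
t: 24.02
tcp_pos: [0.6285, -0.1069, 0.0913]
tool_rot: [0.685, 0.728, 0.0, 0.001]
force: [-0.3, -0.2, -0.4]
finger_gap: 0.233
gripper_force: 58.7
t 24.02 at [ 628.5 -106.9   91.3] 93.5 turn -0.01 xyz [10.19 -7.48  0.05] F [-0.3 -0.2 -0.4] gap 19.9 58.7
```

View pics/g3.png

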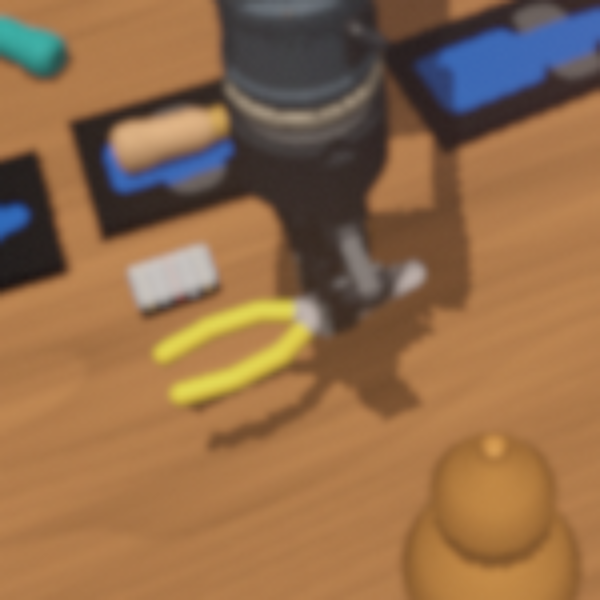

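The pliers are held at the pivot and level, with the handles at crop (160–300,310–395). I carry them to their inlay.

```bash
python3 -m handwheel '[[[0.4,-0.3,0,0],[0.9,-0.65,0,0],[0.9,-0.65,0,0],[0.9,-0.65,0,0],[0.9,-0.65,0,0],[0.9,-0.65,0,0],[0.9,-0.65,0,0],[0.9,-0.65,0,0],[0.9,-0.65,0,0],[0.9,-0.65,0,0],[0.9,-0.65,0,0],[0.79,-0.68,0,0],[0,0,0,0],[0,0,0,0]]]'
python3 -c "
from h import *
plan(425.8,135.6,12,93.6)"
```

```text
t: 25.82
tcp_pos: [0.4265, 0.1357, 0.0903]
tool_rot: [0.685, 0.729, 0.0, 0.001]
force: [0.2, -0.5, -1.0]
finger_gap: 0.228
gripper_force: 58.8
t 25.82 at [426.5 135.7  90.3] 93.6 turn -0.0 xyz [-0.   -0.03  3.13] F [ 0.2 -0.5 -1. ] gap 19.5 58.8
```

```bash
python3 -m handwheel '[[[0,0,0.5,0],[0,0,0.9,0],[0,0,0.8,0],[0,0,0.5,0],[0,0,0.25,0],[0,0,0.14,0],[0,0,0.04,0],[0,0,0,0]]]'
python3 -m handwheel '[[[0,0,0,0],[0,0,0,0],[0,0,0,0]]]' 40
python3 -m handwheel '[[[0,0,-0.4,0],[0,0,-0.8,0],[0,0,-1,0],[0,0,-0.8,0],[0,0,0,0]]]'
python3 -c "
from h import *
plan(414,328,80,105.6)"
```

```text
t: 26.82
tcp_pos: [0.426, 0.1358, 0.0122]
tool_rot: [0.685, 0.729, 0.0, 0.0]
force: [-0.3, 0.0, -1.3]
finger_gap: 0.23
gripper_force: 58.8
t: 27.2
tcp_pos: [0.4259, 0.1358, 0.012]
tool_rot: [0.685, 0.729, 0.0, 0.0]
force: [0.6, 0.7, -0.2]
finger_gap: 0.473
gripper_force: 0.0
t: 27.82
tcp_pos: [0.4267, 0.1359, 0.0884]
tool_rot: [0.685, 0.729, 0.001, 0.001]
force: [-0.1, 0.5, 0.1]
finger_gap: 0.466
gripper_force: 0.0
t 27.82 at [426.7 135.9  88.4] 93.6 turn -2.0 xyz [7.54 1.58 0.34] F [-0.1  0.5  0.1] gap 39.8 0.0
```

```bash
python3 -m handwheel '[[[0,0,0,-0.7],[0,0,0,-0.7],[0.2,0.1,0,-0.6],[0.8,0.17,0,0],[0.9,0.2,0,0],[0.9,0.2,0,0],[0.9,0.2,0,0],[0.9,0.2,0,0],[0.9,0.2,0,0],[0.9,0.2,0.3,0],[0.8,0.1,0,0],[0.34,0.01,0,0],[0,0,0,0],[0,0,0,0]]]' 65
python3 -c "
from h import *
plan(414,328,7,105.6)
im,d=save('top');cv2.imwrite('pics/t3.png',cv2.resize(im[160:225,100:280],None,fx=4.4,fy=4.4,interpolation=cv2.INTER_CUBIC)[:,:,::-1])"
```

```text
t: 29.58
tcp_pos: [0.4134, 0.3272, 0.0792]
tool_rot: [0.605, 0.796, -0.0, -0.0]
force: [0.7, -0.7, 0.6]
finger_gap: 0.762
gripper_force: 0.0
t 29.57 at [413.4 327.2  79.2] 105.5 turn -0.01 xyz [0.03 0.03 2.89] F [ 0.7 -0.7  0.6] gap 65.1 0.0
```

View pics/t3.png

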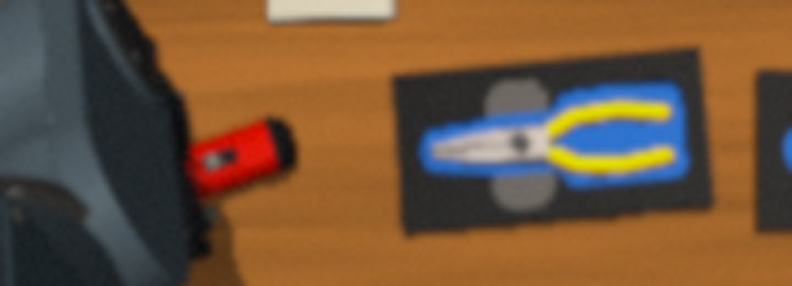

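The pliers sit centred in their cut-out, with the pivot at crop (520,142). The rotary tool's body is under the gripper, so I grasp it.

```bash
python3 -m handwheel '[[[0.03,0.03,0.5,0],[0,0,0.9,0],[0,0,0.8,0],[0,0,0.4,0],[0,0,0.2,0],[0,0,0.09,0],[0,0,0,0]]]'
python3 -m handwheel '[[[0,0,0,0],[0,0,0,0],[0,0,0,0],[0,0,0,0],[0,0,0,0],[0,0,0,0]]]' 0 60
python3 -c "
from h import *
plan(414,328,7,105.6)"
python3 -m handwheel '[[[0,0,-0.4,0],[0,0,-0.8,0],[0,0,-0.9,0],[0,0,-0.9,0.6],[0,0,-0.4,0.8],[0,0,0,0.8],[0,0,0,0.8],[0,0,0,0]]]'
python3 -c "
from h import *
plan(422.5,-346.5,90,87.3)
im,d=save('scene');cv2.imwrite('pics/g4.png',cv2.resize(im[100:220,270:420],None,fx=4,fy=4)[:,:,::-1])"
```

```text
t: 30.5
tcp_pos: [0.4144, 0.3289, 0.0074]
tool_rot: [0.605, 0.796, 0.0, 0.0]
force: [-0.5, 0.9, -1.0]
finger_gap: 0.763
gripper_force: 0.0
t: 31.25
tcp_pos: [0.4149, 0.3292, 0.0079]
tool_rot: [0.605, 0.796, 0.001, 0.001]
force: [0.0, 0.2, 6.4]
finger_gap: 0.386
gripper_force: 60.7
t 31.25 at [414.9 329.2   7.9] 105.6 turn -0.0 xyz [-0.04 -0.05  0.04] F [0.  0.2 6.4] gap 33.0 60.7
t: 32.25
tcp_pos: [0.4134, 0.3285, 0.0921]
tool_rot: [0.722, 0.692, -0.001, -0.0]
force: [-0.0, -0.1, -3.0]
finger_gap: 0.388
gripper_force: 59.8
t 32.25 at [413.4 328.5  92.1] 87.6 turn 0.05 xyz [-26.95   1.63   0.08] F [-0.  -0.1 -3. ] gap 33.1 59.8
```

View pics/g4.png

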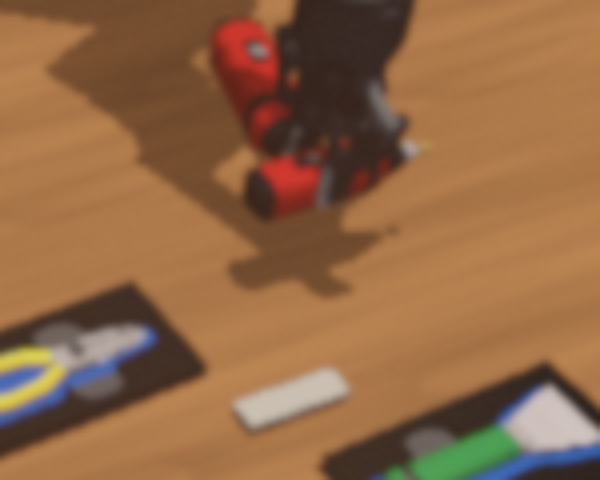

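The rotary tool is held level and clear of the other tools. I carry it to its inlay.

```bash
python3 -m handwheel '[[[-0.4,0.1,0,0.05],[-0.8,0.1,0,0],[-0.9,0.1,0,0],[-0.9,0.1,0,0],[-0.9,0.1,0,0],[-0.9,0.1,0,0],[-0.9,0.1,0,0],[-0.9,0.1,0,0],[-0.9,0.1,0,0],[-0.9,0.1,0,0],[-0.9,0.1,0,0],[-0.9,0.1,0,0],[-0.9,0.1,0,0],[-0.9,0.1,0,0],[-0.9,0.1,0,0],[-0.9,0.1,0,0],[-0.9,0,0,0],[-0.9,0,0,0],[-0.9,0,0,0],[-0.9,0,0,0]]]'
python3 -m handwheel '[[[-0.9,0,0,0],[-0.9,0,0,0],[-0.9,0,0,0],[-0.9,0,0,0],[-0.9,0,0,0],[-0.9,0,0,0],[-0.9,0,0,0],[-0.9,0,0,0],[-0.9,0,0,0],[-0.9,0,0,0],[-0.5,0,0,0],[0,0,0,0],[0,0,0,0]]]'
python3 -c "
from h import *
plan(422.5,-346.5,14,87.3)"
```

```text
t: 34.8
tcp_pos: [0.4323, -0.1092, 0.0922]
tool_rot: [0.724, 0.69, -0.0, -0.0]
force: [0.0, 0.0, -1.9]
finger_gap: 0.389
gripper_force: 59.8
t: 36.42
tcp_pos: [0.4216, -0.3438, 0.0918]
tool_rot: [0.724, 0.69, 0.0, -0.001]
force: [0.0, 0.3, -1.8]
finger_gap: 0.392
gripper_force: 59.7
t 36.42 at [ 421.6 -343.8   91.8] 87.3 turn -0.0 xyz [-0.11  0.04  3.11] F [ 0.   0.3 -1.8] gap 33.5 59.7
```

```bash
python3 -m handwheel '[[[-0.1,0.08,0.5,0],[0,0,0.9,0],[0,0,0.8,0],[0,0,0.4,0],[0,0,0.3,0],[0,0,0.15,0],[0,0,0.05,0],[0,0,0,0]]]'
python3 -c "
from h import *
plan(423.5,-346.5,13.8,87.3)"
python3 -m handwheel '[[[0,0,0,0],[0,0,0,0],[0,0,0,0]]]' 52
python3 -m handwheel '[[[0,0,-0.4,0],[0,0,-0.8,0],[0,0,-1,0],[0,0,-1,0],[0,1,-1,0],[0,1,-0.5,0],[0,1,0,0],[0,1,0,0],[0,1,0,0],[0,1,0,0],[0,1,0,0],[0,1,0,0],[0,0,0,0],[0,0,0,0]]]'
python3 - <<'E'
from h import *
im,d=save('top');P=cloud('top',im,d)
cv2.imwrite('pics/t4.png',cv2.resize(im[95:225,100:430],None,fx=2.4,fy=2.4,interpolation=cv2.INTER_CUBIC)[:,:,::-1])
E
```

```text
t: 37.42
tcp_pos: [0.4241, -0.3477, 0.0149]
tool_rot: [0.724, 0.69, -0.0, 0.0]
force: [-0.6, -0.5, -2.4]
finger_gap: 0.389
gripper_force: 59.7
t 37.42 at [ 424.1 -347.7   14.9] 87.3 turn -0.01 xyz [ 0.05 -0.03  0.04] F [-0.6 -0.5 -2.4] gap 33.3 59.7
t: 37.8
tcp_pos: [0.4241, -0.3477, 0.0149]
tool_rot: [0.724, 0.69, -0.0, 0.0]
force: [0.1, 0.1, 0.5]
finger_gap: 0.61
gripper_force: 0.0
t: 39.55
tcp_pos: [0.6227, -0.3566, 0.1321]
tool_rot: [0.724, 0.69, -0.0, -0.001]
force: [-0.5, -0.6, 0.2]
finger_gap: 0.611
gripper_force: 0.0
```

View pics/t4.png

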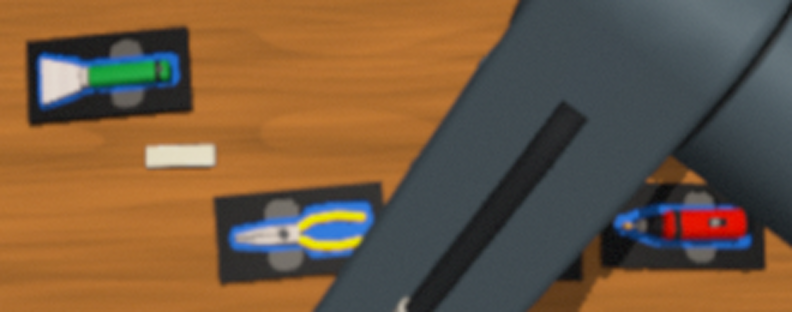

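All four tools lie in their cut-outs: scraper at crop (105,75), pliers at (300,230), rotary tool at (690,222), and the gouge as checked earlier. The whetstone at (180,155) has not moved.

```bash
python3 -c "
from h import *
print(sign_off())"
```

```text
the job is handed in; nothing more can be done
None
```

All four tools were placed in their matching inlays and the job was handed in at about 40 s, with the lid and whetstone left alone; sign-off returned no verdict.

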